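# Open the gear housing of the sharpening machine

### The job

The gear is to be changed, so take the cover plate off the sharpening machine's gear housing: pull out the lock pin and stand it in the empty steel tin, push the cover from behind so that it slides out over the front of the machine to its stop, then lift it straight off its pins by the projecting end and lay it flat on the floor of the parts tray, beside the spanner. Lower both parts into place rather than dropping them, and leave everything else on the bench where it is.

Things in the scene. Friction and masses are not known exactly. Their poses are not given: they have to be found in the camera images.
- machine: Fixed sharpening machine, grey housing 410 x 170 mm. Origin on the bench under the shut cover's centre; x from the front end (x=-90 mm) to the back (+320), z up. The cover lies on a level face at z=100 mm between two fixed cheeks (inner faces y=+-33 mm, tops z=112, x=-90 to +90). At the back, across the machine at x=318 mm, a tool-rest bar, top z=194 mm.
- deck (a point): Middle of the open flat deck behind the shut cover, 100 mm above the bench, at x=122 mm of the machine: room for closed fingers to go down behind the cover. The deck runs from the cover's rear end (x=90 mm) to a round grinding stone, 156 mm diameter, near edge x=154 mm, centre x=232 mm, top at z=136 mm.
- stud (a point): Top of the fixed upright headed stud in front (x=-72, y=0 of the machine): neck 8 mm, head 13 mm diameter, head from z=111.5 to 116 mm. Its head holds the shut cover down.
- dowel (a point): Top of the fixed upright plain dowel, 8 mm diameter (x=5, y=0, z=113 mm of the machine). It runs in a straight slot of the cover and stops it at the end of its 40 mm travel.
- socket (a point): Mouth of the upright socket of the lock pin (x=72, y=0, z=100 mm of the machine), under the cover: 13 mm square, 55 mm deep.
- cover: Loose flat aluminium cover plate 180 (x) x 62 (y) x 10 mm, about 0.26 kg. Origin at the centre of its underside. Shut: origin at x=0, y=0, z=100 mm of the machine, axes as the machine's, front end flush with the machine's, 2 mm from each cheek, so that only its rear end face can be got at. The lock pin passes through a 15 mm hole at its x=72 mm and keeps it from sliding.
- cover_rear (a point): Middle of the cover's rear end face (x=+90 mm of the cover), 62 mm wide, 10 mm high, facing the deck. With the pin out, pushing here slides the cover freely (a few N) 40 mm along the machine's -x, to a firm stop on the dowel.
- cover_front (a point): Middle of the cover's front end face (x=-90 mm of the cover). At the stop, 40 mm of this end stands out in the air over the machine's front end, to be gripped across its 62 mm width from above.
- keyhole (a point): Centre of the keyhole's 20 mm square opening, on the cover's top face (x=-32 mm of the cover); a slot 12 mm wide runs from it to the front. At the stop the opening is round the stud's head and the cover lifts straight up.
- lock_pin: Loose lock pin, 110 mm long, about 70 g: steel rod of 10 mm diameter (lower 60 mm) with a turned wooden handle of 24 mm diameter (upper 50 mm). Origin at the lower tip of the rod, z along the pin towards the handle. It starts upright in its socket, through the cover: tip 50 mm above the bench, underside of the handle on the cover at z = 110 mm, top at 160 mm. Pull it straight up.
- tin: Fixed upright steel tin, open at the top, empty: 70 mm outside and 64 mm inside diameter, 85 mm high, floor 5 mm thick. Origin at the centre of its underside. The pin may lean in it.
- tray: Fixed open steel parts tray, outside 260 (x) x 200 (y) x 30 mm high, walls and floor 5 mm thick. Origin at the centre of its underside. A spanner lies along its +y side; the rest of the floor is free for the cover, laid lengthwise.
- spanner: Bystander: loose steel spanner 150 mm long in the tray, lying along the tray's x near its +y wall. Origin at the middle of its length, x along it.
- glue: Bystander: loose upright white glue bottle, 56 mm diameter, 150 mm high. Origin at the centre of its underside.
- slip_stone: Bystander: loose white sharpening slip 45 x 100 x 14 mm lying on the grinding stone. Origin at the centre of its underside.
- mallet: Bystander: loose hammer 260 mm long lying on the bench at the left.
- spare_gear: Bystander: loose brass gear wheel, 56 mm diameter, 20 mm high, lying on the bench at the far middle. Origin at the centre of its underside.
- carving: Bystander: loose carved wooden moulding 200 x 55 x 25 mm lying on the bench at the right. Fixed on the bench as well: a jar of chisels, small drawers and a box along the right edge, a vise at the far left, a thick plank and a board along the far edge.
Not all that is in view belongs to the job. There is more than one size of the cover; the one meant has the size given above.

How it is judged:
By the outcome, as a careful person would: the job done as asked, in the order asked, and still so for the second after the job is handed in, with the robot touching nothing.
It also fails if it takes over 67 s, if anything falls off the work surface, if the arm or the gripper's body presses on something with over 40 N, if the wrist force passes 120 N, or if a joint passes its speed limit or range.

### The arm

A 6-joint arm with a two-finger parallel gripper is mounted at the origin on the work surface. World frame = base frame: x ahead of the robot, y to its left, z up, the work surface at z = 0. Lengths are in m, angles in degrees, forces in N, time in s.
With the tool pointing down it reaches from about 0.35 to 0.775 m from the base axis. Payload 5.5 kg.
Tool frame: the origin (TCP) lies between the finger pads; the fingertips stand 14 mm ahead of it and the grasp point (between the pads) lies 5 mm behind it (manip.finger_overhang is the distance from the TCP to the fingertips, in m); z points along the fingers, y is the line along which they close (so a half turn about z gives the same grasp; the last joint's range is limited). The gripper opens to 85 mm and grips with 20 to 120 N. Pads are 22 mm wide; open, the fingers measure 114 mm over their backs; the gripper's body (76 mm by 85 mm) begins 54 mm behind the grasp point. The pads swing forward as they close: fully open they stand 13 mm farther back than shut.
Start: joints at [67.918, 17.945, 2.641, 74.691, 0, 82.002], TCP at [0.14, 0.558, 0.245] pointing down, gripper open.
Joint ranges: [-158.12, 158.12], [-49.38, 96.58], [-58.88, 72.47], [-126.05, 133.96], [-84.25, 85.87], [-180, 180]. Speed limits (degrees/s): [147.25, 147.25, 180, 180, 180, 180].

### API

Orientations are given as [roll, pitch, yaw] about the fixed x, y, z axes, in that order (R = Rz(yaw) Ry(pitch) Rx(roll)).
In Python, from bench import manip, snapshot, get_calibration gives the robot as it stands.
- The arm moves only by the tool send_rows, never from a script. Its argument "plan" is a list of rows, each an object with "hand": the opening, from -1 (shut) to 1 (fully open), so that 0 is half open; "slide": the shift along the world's x, y, z in mm, a list of three; "yaw": the turn about the world's z in rad. In form: [{"hand": hand, "slide": [tx, ty, tz], "yaw": yaw}, ...]. A call has exactly 10 rows; each row is the pose to reach, as a shift and turn from the pose commanded when the call began; what a row does not reach only later rows make up. A row lasts 1/10 s, in which the tool goes at most 50 mm and 8.59 degrees, less where a joint would pass 70% of its speed; a pose out of reach is approached as far as the arm can. A call with a gripper value outside its range is refused whole. The fingers move at their own pace and stop on an object; "newtons" is the grip in N (left out, the last holds). Time passes only in rows, so rows that repeat a pose let the fingers close, or fill a call up. It gives the time, the measured TCP pose, the force and the opening at its end, in the units of the state.
- manip.sense(): the state, without advancing time (a new reading comes with each control period).
- snapshot(name): name is "scene" or "side" or "wrist"; returns the picture (400x640x3 uint8, blue, green, red); there is no depth.
- get_calibration(name): a dict with "fx", "fy", "cx", "cy" (pixels), "distortion" ([k1, k2, p1, p2, k3] as OpenCV has them; the pictures are not rectified), "world_from_camera" (4x4, takes a point from camera to world coordinates). Camera axes: x right, y down, z forward; pixel columns grow to the right and rows downward; lengths in m; the calibration is good to about 2 mm. A picture is of the moment at which its call begins: read the wrist's pose just before it. get_calibration takes no time and is no camera call; for the wrist camera it gives the pose at the moment of the call.
- manip.sign_off(): hands the job in, once; it reports no verdict.
The state is a dict: "t": time; "joint_pos": joint angles; "qvel": joint speeds; "effort": joint torques, N m; "position": TCP position; "orientation": TCP orientation; "wrist_force": force on the tool from outside, world axes, zero at the start; "wrist_torque": the same for the moment, N m; "finger_gap": finger opening in m.
Only numpy, scipy, OpenCV 4.12 (cv2) and the standard library are available. Lean on these libraries where they do the work, as an engineer would, in place of code of your own. Each camera call takes 0.05 s, during which the arm holds its last target. There are 200 camera calls.

## Working session

There is one attempt and no reset: what is moved stays moved. The work goes in short steps, Python scripts to look and compute and a tool call to move; the robot and the scene stay as the last step left them, time stands still between calls to the robot, and variables do not carry over. Pictures are saved under pics/ and viewed, on a budget of 10 in all, crops included, one or two more only if the job needs it, and the job is handed in when it is done.

Besides the shell and the picture viewer there is one more tool, called after ">>>" in YAML: its name, and indented under it one key for each argument. send_rows: Moves the arm, as the interface text tells. Its arguments: {"type":"object","properties":{"plan":{"type":"array"},"newtons":{"type":"number"}},"required":["plan"]}

```bash
mkdir -p pics; ls; python3 - <<'E'
from bench import manip, snapshot, get_calibration
import cv2,numpy as np
for n in ["scene","side"]:
    cv2.imwrite(f"pics/{n}0.png",snapshot(n)); 
    c=get_calibration(n); print(n,c["fx"],np.round(c["world_from_camera"],3).tolist())
print(manip.sense())
E
```

```text
pics
scene 369.97046871289524 [[-0.518, 0.631, -0.578, 1.166], [0.856, 0.386, -0.344, 0.497], [0.006, -0.673, -0.74, 0.932], [0.0, 0.0, 0.0, 1.0]]
side 374.5449758413835 [[0.94, -0.264, 0.216, 0.299], [-0.341, -0.712, 0.614, -0.57], [-0.008, -0.651, -0.759, 0.935], [0.0, 0.0, 0.0, 1.0]]
{'t': 0.1, 'joint_pos': array([6.79177291e+01, 1.79861467e+01, 2.58470377e+00, 7.46921421e+01,
       3.55598689e-04, 8.20018146e+01]), 'qvel': array([ 0.00274045, -0.0976859 ,  0.18758043,  0.02437606,  0.03351437,
       -0.00879105]), 'effort': array([ 3.61070473e-03, -4.81725383e+01,  2.99243778e+01,  1.27385659e-02,
       -7.50637423e-05,  2.35513829e-05]), 'position': array([0.1397639 , 0.55730877, 0.24451026]), 'orientation': array([-1.79907375e+02, -1.33737173e-02,  1.65915903e+02]), 'wrist_force': array([ 0.89159345, -0.87495494, -0.04718448]), 'wrist_torque': array([0.04045756, 0.02443029, 0.00048759]), 'finger_gap': 0.08543893842093986}
```

View pics/scene0.png

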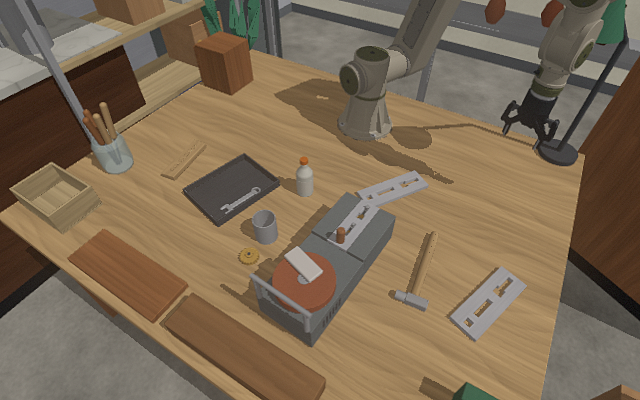

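View pics/side0.png

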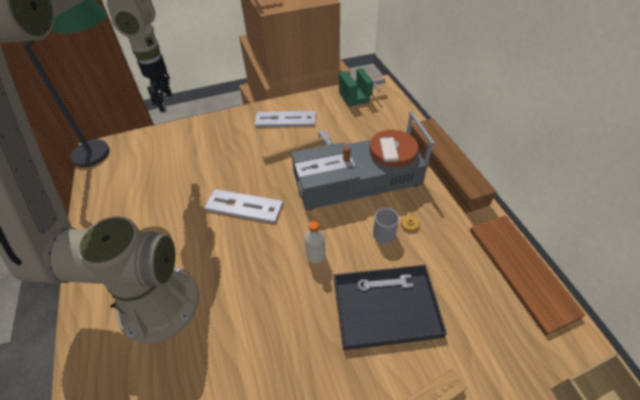

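Scene view: machine at (335,260) with its cover at (355,220) and pin handle at (341,235). The tin is at (264,227), the tray at (231,188), the glue at (304,178).
Candidates for the cover are the plate in the machine at (355,220), a loose plate at (393,188) and a loose plate at (488,302). The one held by the pin between the cheeks is the one described. Next I'll check it in one close crop.

```bash
cat > h.py <<'E'
import numpy as np,cv2
from bench import manip,snapshot,get_calibration
def ray(c,uv):
    K=np.array([[c["fx"],0,c["cx"]],[0,c["fy"],c["cy"]],[0,0,1]]);T=np.array(c["world_from_camera"])
    p=cv2.undistortPoints(np.array([[uv]],float),K,np.array(c["distortion"]))[0,0]
    return T[:3,3],T[:3,:3]@np.array([p[0],p[1],1])
def onz(c,uv,z):
    o,d=ray(c,uv); return o+d*(z-o[2])/d[2]
def proj(c,P):
    K=np.array([[c["fx"],0,c["cx"]],[0,c["fy"],c["cy"]],[0,0,1]]);T=np.linalg.inv(np.array(c["world_from_camera"]))
    return cv2.projectPoints(np.array(P,float).reshape(-1,3),cv2.Rodrigues(T[:3,:3])[0],T[:3,3],K,np.array(c["distortion"]))[0][:,0]
E
python3 - <<'E'
from h import *
S=get_calibration("scene");D=get_calibration("side")
for n,a,b,z in [("pintop",(341,230),(347,150),.16),("tinrim",(263,216),(387,214),.0850),("glue",(304,161),(314,226),.15)]:
    print(n,np.round(onz(S,a,z),3),np.round(onz(D,b,z),3))
print("tray scene",[np.round(onz(S,p,.03),3)[:2].tolist() for p in [(183,188),(237,155),(279,183),(222,219)]])
print("tray side",[np.round(onz(D,p,.03),3)[:2].tolist() for p in [(335,272),(427,266),(443,334),(342,347)]])
print("spanner",[np.round(onz(S,p,.01),3)[:2].tolist() for p in [(224,209),(257,190)]])
im=cv2.imread("pics/scene0.png")[145:345,165:431];cv2.imwrite("pics/c1.png",cv2.resize(im,None,fx=3,fy=3,interpolation=cv2.INTER_CUBIC))
E
```

```text
pintop [0.642 0.24  0.16 ] [0.637 0.225 0.16 ]
tinrim [ 0.666 -0.006  0.085] [0.676 0.006 0.085]
glue [0.462 0.007 0.15 ] [ 0.452 -0.008  0.15 ]
tray scene [[0.678, -0.342], [0.454, -0.295], [0.49, -0.08], [0.71, -0.14]]
tray side [[0.48, -0.09], [0.726, -0.162], [0.668, -0.346], [0.424, -0.288]]
spanner [[0.665, -0.177], [0.542, -0.137]]
```

View pics/c1.png

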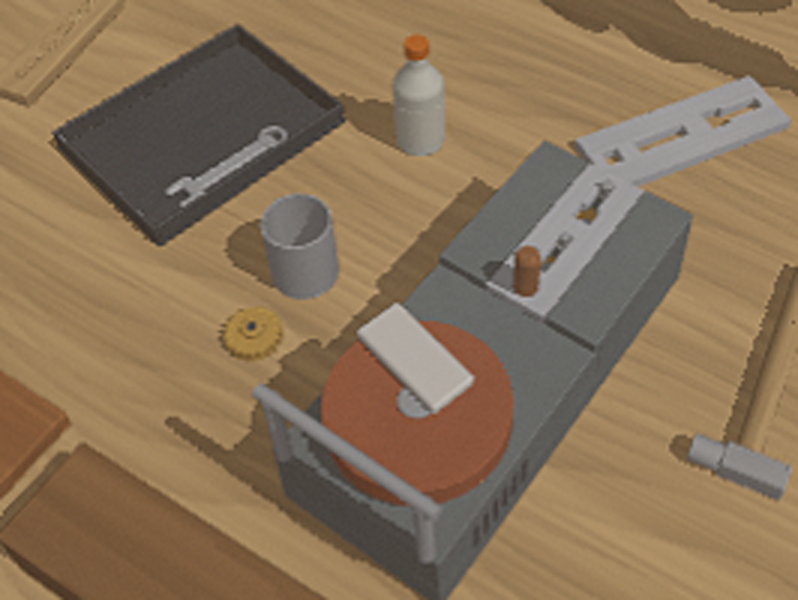

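The crop shows the plate in the machine with the pin handle at crop (528,270), between cheeks whose corners are at (545,142), (690,213), (441,260) and (594,350). The tin rim is centred at (297,220), and the spanner lies along the tray side nearest the tin.

```bash
python3 - <<'E'
from h import *
S=get_calibration("scene");D=get_calibration("side")
q=lambda x,y:(165+(x+.5)/3-.5,145+(y+.5)/3-.5)
P=np.array([onz(S,q(*p),.112) for p in [(545,142),(690,213),(441,260),(594,350)]])
print(np.round(P,3).tolist()); c=P.mean(0); d=(P[2]+P[3]-P[0]-P[1]);w=(P[1]+P[3]-P[0]-P[2])
print("c",c,"yaw",np.degrees(np.arctan2(d[1],d[0])),np.degrees(np.arctan2(w[1],w[0])),np.linalg.norm(d)/2,np.linalg.norm(w)/2)
print("pin",onz(S,q(528,253),.16),"tin",onz(S,q(297,220),.085))
T=np.array([onz(S,q(*p),.03) for p in [(54,137),(238,26),(345,110),(160,243)]]);print("tray",np.round(T,3).tolist(),T.mean(0))
e=T[0]+T[3]-T[1]-T[2];print(np.degrees(np.arctan2(e[1],e[0])))
print("side pix pred",proj(D,np.vstack([P,onz(S,q(528,253),.16),onz(S,q(297,220),.085),T])).round(0).tolist())
a=cv2.imread("pics/side0.png")[100:360,280:450]; 
cv2.imwrite("pics/c2.png",cv2.resize(cv2.imread("pics/side0.png")[100:300,260:460],None,fx=3,fy=3,interpolation=cv2.INTER_CUBIC))
E
```

```text
[[0.476, 0.168, 0.112], [0.485, 0.331, 0.112], [0.656, 0.158, 0.112], [0.669, 0.322, 0.112]]
c [0.57144927 0.24458902 0.112     ] yaw -3.03969879895752 86.23258047735487 0.18181488289422684 0.1635825077072164
pin [0.63991629 0.23810502 0.16      ] tin [6.71435846e-01 6.69731574e-04 8.50000000e-02]
tray [[0.686, -0.335, 0.03], [0.434, -0.279, 0.03], [0.483, -0.083, 0.03], [0.737, -0.133, 0.03]] [ 0.5848559  -0.20730012  0.03      ]
-11.82163866265321
side pix pred [[304.0, 187.0], [291.0, 152.0], [360.0, 174.0], [345.0, 140.0], [346.0, 147.0], [386.0, 216.0], [447.0, 327.0], [344.0, 342.0], [335.0, 269.0], [425.0, 256.0]]
```

View pics/c2.png

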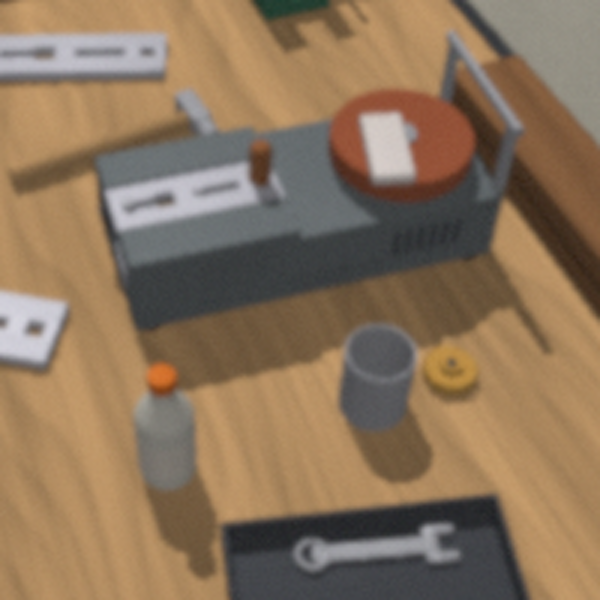

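Side-view check: cheek corners at (302,188) and (292,152), pin top at (347,149), and tin rim at (386,218). All agree within 2 px with the positions predicted from the scene camera. I'm moving above the machine.

>>> send_rows:
  plan:
    - {"hand": 1,"slide": [45,-30,10],"yaw": 0.05}
    - {"hand": 1,"slide": [90,-60,30],"yaw": 0.1}
    - {"hand": 1,"slide": [130,-90,50],"yaw": 0.19}
    - {"hand": 1,"slide": [170,-118,70],"yaw": 0.19}
    - {"hand": 1,"slide": [210,-145,75],"yaw": 0.19}
    - {"hand": 1,"slide": [250,-173,75],"yaw": 0.19}
    - {"hand": 1,"slide": [290,-200,75],"yaw": 0.19}
    - {"hand": 1,"slide": [330,-230,75],"yaw": 0.19}
    - {"hand": 1,"slide": [370,-255,75],"yaw": 0.19}
    - {"hand": 1,"slide": [410,-285,75],"yaw": 0.19}

```text
t: 1.1
position: [0.5424, 0.2779, 0.3199]
orientation: [180.0, -0.0, 176.8]
wrist_force: [-0.3, 0.6, -0.1]
finger_gap: 0.0858
```

```bash
python3 - <<'E'
from h import *
s=manip.sense();c=get_calibration("wrist");print(s["t"],s["position"],s["orientation"],manip.finger_overhang,[a for a in dir(manip) if a[0]!='_'])
cv2.imwrite("pics/w1.png",snapshot("wrist"));np.save("w1.npy",c,allow_pickle=True)
print(np.round(c["world_from_camera"],3).tolist(),c["fx"])
E
```

```text
1.1 [0.54236768 0.27787757 0.31987556] [ 1.79998267e+02 -3.22110630e-02  1.76798334e+02] 0.014 ['Unreachable', 'finger_overhang', 'sense', 'sign_off']
[[0.056, 0.949, 0.31, 0.463], [0.998, -0.054, -0.017, 0.283], [0.001, 0.31, -0.951, 0.448], [0.0, 0.0, 0.0, 1.0]] 276.9426980840671
```

View pics/w1.png

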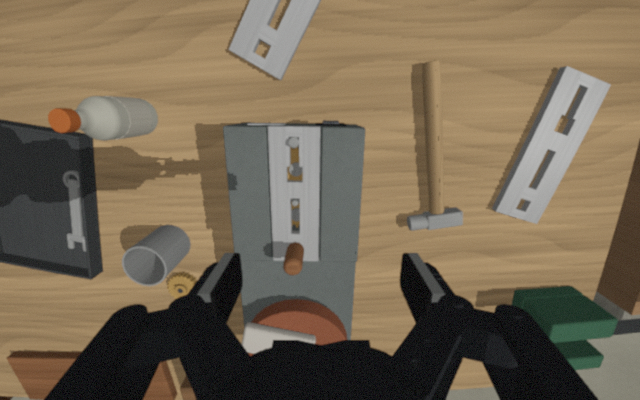

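Wrist view: the cover's corners are at (267,127), (321,126), (272,261) and (319,261). The stud is at (293,142), the dowel at (295,203), the pin's handle top at (294,250), and the tin's rim at about (146,265).

```bash
python3 - <<'E'
from h import *
c=np.load("w1.npy",allow_pickle=True).item()
f=lambda n,p,z:print(n,np.round(onz(c,p,z),4)[:2])
for n,p,z in [("cvFL",(267,127),.11),("cvFR",(321,126),.11),("cvRL",(272,261),.11),("cvRR",(319,261),.11),("stud",(293,142),.116),("dowel",(295,202),.113),("pintop",(294,250),.16),("tin",(146,265),.085),("trayNearcorner",(101,276),.03),("trayFar",(93,135),.03),("ckFL",(225,126),.112),("ckFR",(364,126),.112),("ckRL",(240,262),.112),("ckRR",(356,262),.112)]: f(n,p,z)
def m(x,y,cx=.5715,cy=.2435,a=np.radians(-3.3)): return [cx+x*np.cos(a)-y*np.sin(a),cy+x*np.sin(a)+y*np.cos(a)]
P=[m(-72,0)];P=[m(-.072,0)+[.116],m(.005,0)+[.113],m(.072,0)+[.16],m(-.09,-.031)+[.11],m(.09,.031)+[.11]]
print(np.round(P,4).tolist(),proj(c,P).round(0).tolist())
E
```

```text
cvFL [0.4773 0.2183]
cvFR [0.4799 0.2823]
cvRL [0.6567 0.2043]
cvRR [0.6603 0.2694]
stud [0.4961 0.2482]
dowel [0.5717 0.244 ]
pintop [0.615  0.2432]
tin [0.6687 0.0048]
trayNearcorner [ 0.7189 -0.1281]
trayFar [ 0.4744 -0.064 ]
ckFL [0.473 0.169]
ckFR [0.4826 0.3329]
ckRL [0.6549 0.1602]
ckRR [0.6637 0.3204]
[[0.4996, 0.2476, 0.116], [0.5765, 0.2432, 0.113], [0.6434, 0.2394, 0.16], [0.4799, 0.2177, 0.11], [0.6631, 0.2693, 0.11]] [[293.0, 145.0], [295.0, 206.0], [293.0, 271.0], [267.0, 129.0], [319.0, 263.0]]
```

>>> send_rows:
  plan:
    - {"hand": 1,"slide": [30,-11,0],"yaw": 0}
    - {"hand": 1,"slide": [60,-22,0],"yaw": 0}
    - {"hand": 1,"slide": [91,-33,0],"yaw": 0}
    - {"hand": 1,"slide": [91,-33,-40],"yaw": 0}
    - {"hand": 1,"slide": [91,-33,-80],"yaw": 0}
    - {"hand": 1,"slide": [91,-33,-110],"yaw": 0}
    - {"hand": 1,"slide": [91,-33,-110],"yaw": 0}
    - {"hand": 1,"slide": [91,-33,-110],"yaw": 0}
    - {"hand": 1,"slide": [91,-33,-110],"yaw": 0}
    - {"hand": 1,"slide": [91,-33,-110],"yaw": 0}

```text
t: 2.15
position: [0.6331, 0.2468, 0.213]
orientation: [179.9, 0.2, 176.8]
wrist_force: [0.2, -0.5, 0.7]
finger_gap: 0.0852
```

```bash
python3 - <<'E'
from h import *
c=get_calibration("wrist");im=snapshot("wrist");
S=get_calibration("scene");sc=snapshot("scene")
p=manip.sense()["position"];print(p)
for z in (.112,.16): print(z,proj(c,[[p[0],p[1],z]]))
a=cv2.resize(im[150:400,160:480],(800,600) and (768,600))
cv2.imwrite("pics/w2.png",a)
E
```

```text
[0.63276102 0.24663216 0.21231592]
0.112 [[319.84635157 205.28455765]]
0.16 [[319.79423963 227.53336741]]
```

View pics/w2.png

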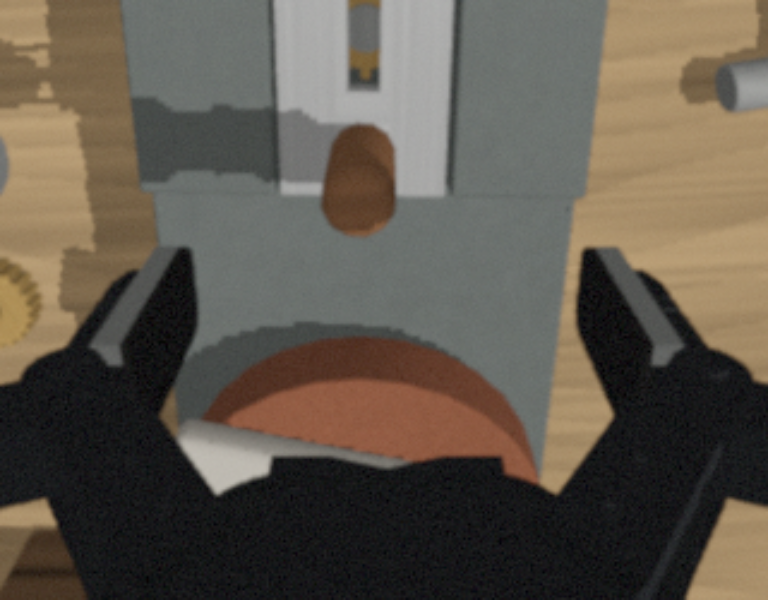

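The pin's top disc is at crop (358,200), 7 mm to -y and about 5 mm to +x of the TCP. I'll descend and grip.

>>> send_rows:
  plan:
    - {"hand": 1,"slide": [6,-7,-30],"yaw": 0}
    - {"hand": 1,"slide": [6,-7,-60],"yaw": 0}
    - {"hand": 1,"slide": [6,-7,-77],"yaw": 0}
    - {"hand": 1,"slide": [6,-7,-77],"yaw": 0}
    - {"hand": 1,"slide": [6,-7,-77],"yaw": 0}
    - {"hand": -1,"slide": [6,-7,-77],"yaw": 0}
    - {"hand": -1,"slide": [6,-7,-77],"yaw": 0}
    - {"hand": -1,"slide": [6,-7,-77],"yaw": 0}
    - {"hand": -1,"slide": [6,-7,-77],"yaw": 0}
    - {"hand": -1,"slide": [6,-7,-77],"yaw": 0}
  newtons: 50

```text
t: 3.25
position: [0.6382, 0.2394, 0.1341]
orientation: [180.0, 0.1, 176.8]
wrist_force: [-1.5, 0.0, 3.8]
finger_gap: 0.0232
```

>>> send_rows:
  plan:
    - {"hand": -1,"slide": [0,0,0],"yaw": 0}
    - {"hand": -1,"slide": [0,0,8],"yaw": 0}
    - {"hand": -1,"slide": [0,0,20],"yaw": 0}
    - {"hand": -1,"slide": [0,0,40],"yaw": 0}
    - {"hand": -1,"slide": [0,0,60],"yaw": 0}
    - {"hand": -1,"slide": [0,0,80],"yaw": 0}
    - {"hand": -1,"slide": [0,0,100],"yaw": 0}
    - {"hand": -1,"slide": [0,0,120],"yaw": 0}
    - {"hand": -1,"slide": [0,0,130],"yaw": 0}
    - {"hand": -1,"slide": [0,0,130],"yaw": 0}

```text
t: 4.25
position: [0.6388, 0.2396, 0.2656]
orientation: [179.9, 0.2, 176.8]
wrist_force: [1.1, 0.7, -1.3]
finger_gap: 0.0226
```

>>> send_rows:
  plan:
    - {"hand": -1,"slide": [4,-30,0],"yaw": 0}
    - {"hand": -1,"slide": [8,-65,0],"yaw": 0}
    - {"hand": -1,"slide": [12,-100,0],"yaw": 0}
    - {"hand": -1,"slide": [17,-135,0],"yaw": 0}
    - {"hand": -1,"slide": [22,-170,0],"yaw": 0}
    - {"hand": -1,"slide": [27,-205,0],"yaw": 0}
    - {"hand": -1,"slide": [31,-228,0],"yaw": 0}
    - {"hand": -1,"slide": [31,-237,0],"yaw": 0}
    - {"hand": -1,"slide": [31,-237,0],"yaw": 0}
    - {"hand": -1,"slide": [31,-237,0],"yaw": 0}

```text
t: 5.25
position: [0.6686, 0.0033, 0.2628]
orientation: [180.0, -0.1, 176.8]
wrist_force: [-0.0, -0.5, -1.1]
finger_gap: 0.0229
```

```bash
python3 - <<'E'
from h import *
c=get_calibration("wrist");im=snapshot("wrist");np.save("w3.npy",c,allow_pickle=True)
p=manip.sense()["position"];print(p)
for z in (0.085,p[2]-.084): print(z,proj(c,[[p[0],p[1],z]]))
cv2.imwrite("pics/w3.png",im[100:400,120:520].repeat(2,0).repeat(2,1))
E
```

```text
[0.66863592 0.00370565 0.2630308 ]
0.085 [[320.52987504 184.18076612]]
0.17903080146989792 [[320.63505537 213.20734244]]
```

View pics/w3.png

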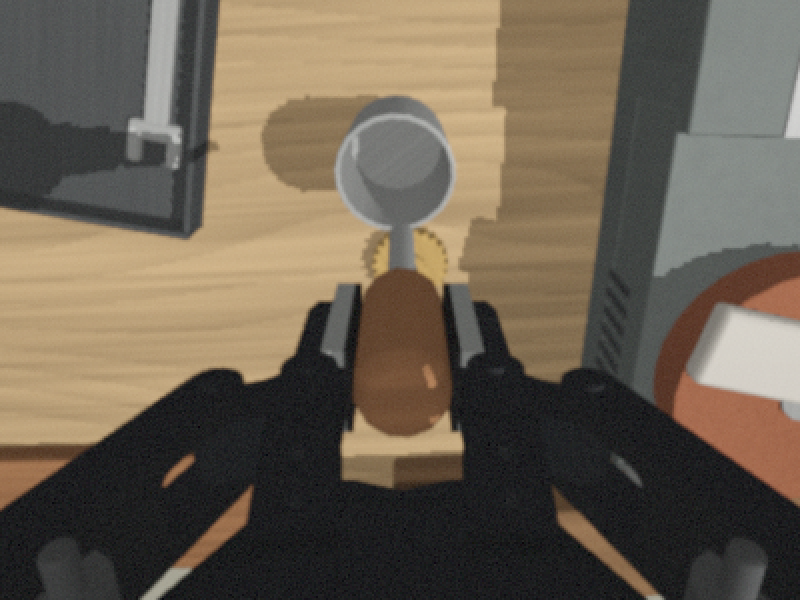

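The tin rim is centred at crop (396,171), 3 mm to -y and 2 mm to +x of the pin. Lowering.

>>> send_rows:
  plan:
    - {"hand": -1,"slide": [2,-3,-20],"yaw": 0}
    - {"hand": -1,"slide": [2,-3,-45],"yaw": 0}
    - {"hand": -1,"slide": [2,-3,-70],"yaw": 0}
    - {"hand": -1,"slide": [2,-3,-95],"yaw": 0}
    - {"hand": -1,"slide": [2,-3,-120],"yaw": 0}
    - {"hand": -1,"slide": [2,-3,-140],"yaw": 0}
    - {"hand": -1,"slide": [2,-3,-155],"yaw": 0}
    - {"hand": -1,"slide": [2,-3,-163],"yaw": 0}
    - {"hand": -1,"slide": [2,-3,-169],"yaw": 0}
    - {"hand": -1,"slide": [2,-3,-169],"yaw": 0}

```text
t: 6.3
position: [0.6707, 0.0001, 0.094]
orientation: [180.0, -0.0, 176.9]
wrist_force: [0.1, 0.2, -0.4]
finger_gap: 0.0232
```

>>> send_rows:
  plan:
    - {"hand": -1,"slide": [0,0,-1],"yaw": 0}
    - {"hand": -1,"slide": [0,0,-2],"yaw": 0}
    - {"hand": -1,"slide": [0,0,-3],"yaw": 0}
    - {"hand": -1,"slide": [0,0,-4],"yaw": 0}
    - {"hand": -1,"slide": [0,0,-5],"yaw": 0}
    - {"hand": -1,"slide": [0,0,-5],"yaw": 0}
    - {"hand": -1,"slide": [0,0,-5],"yaw": 0}
    - {"hand": -1,"slide": [0,0,-5],"yaw": 0}
    - {"hand": -1,"slide": [0,0,-5],"yaw": 0}
    - {"hand": -1,"slide": [0,0,-5],"yaw": 0}

```text
t: 7.3
position: [0.671, -0.0007, 0.0894]
orientation: [180.0, 0.0, 176.8]
wrist_force: [0.5, 0.5, -1.1]
finger_gap: 0.0229
```

>>> send_rows:
  plan:
    - {"hand": -1,"slide": [0,0,-0.5],"yaw": 0}
    - {"hand": -1,"slide": [0,0,-1],"yaw": 0}
    - {"hand": -1,"slide": [0,0,-1.5],"yaw": 0}
    - {"hand": -1,"slide": [0,0,-1.5],"yaw": 0}
    - {"hand": -1,"slide": [0,0,-1.5],"yaw": 0}
    - {"hand": -1,"slide": [0,0,-1.5],"yaw": 0}
    - {"hand": -1,"slide": [0,0,-1.5],"yaw": 0}
    - {"hand": -1,"slide": [0,0,-1.5],"yaw": 0}
    - {"hand": -1,"slide": [0,0,-1.5],"yaw": 0}
    - {"hand": -1,"slide": [0,0,-1.5],"yaw": 0}

```text
t: 8.3
position: [0.6713, -0.0007, 0.0889]
orientation: [180.0, 0.1, 176.8]
wrist_force: [-2.1, 0.1, 5.5]
finger_gap: 0.0228
```

>>> send_rows:
  plan:
    - {"hand": -0.4,"slide": [0,0,0],"yaw": 0}
    - {"hand": -0.3,"slide": [0,0,0],"yaw": 0}
    - {"hand": -0.3,"slide": [0,0,0],"yaw": 0}
    - {"hand": -0.3,"slide": [0,0,0],"yaw": 0}
    - {"hand": -0.3,"slide": [0,0,10],"yaw": 0}
    - {"hand": -0.2,"slide": [0,0,20],"yaw": 0}
    - {"hand": 0,"slide": [0,0,35],"yaw": 0}
    - {"hand": 0.2,"slide": [0,0,60],"yaw": 0}
    - {"hand": 0.2,"slide": [0,0,90],"yaw": 0}
    - {"hand": 0.2,"slide": [0,0,130],"yaw": 0}

```text
t: 9.3
position: [0.6702, -0.0006, 0.2186]
orientation: [180.0, -0.1, 176.8]
wrist_force: [0.8, -0.3, 0.4]
finger_gap: 0.0512
```

>>> send_rows:
  plan:
    - {"hand": -1,"slide": [2,30,10],"yaw": 0}
    - {"hand": -1,"slide": [5,65,10],"yaw": 0}
    - {"hand": -1,"slide": [9,100,10],"yaw": 0}
    - {"hand": -1,"slide": [13,135,10],"yaw": 0}
    - {"hand": -1,"slide": [17,170,10],"yaw": 0}
    - {"hand": -1,"slide": [21,205,10],"yaw": 0}
    - {"hand": -1,"slide": [21,230,10],"yaw": 0}
    - {"hand": -1,"slide": [21,237,10],"yaw": 0}
    - {"hand": -1,"slide": [21,237,10],"yaw": 0}
    - {"hand": -1,"slide": [21,237,10],"yaw": 0}

```text
t: 10.3
position: [0.6921, 0.2354, 0.2284]
orientation: [-180.0, 0.0, 176.8]
wrist_force: [-0.7, -0.2, -0.3]
finger_gap: 0.0
```

```bash
python3 - <<'E'
from h import *
c=get_calibration("wrist");im=snapshot("wrist");np.save("w4.npy",c,allow_pickle=True);sc=snapshot("scene")
p=manip.sense()["position"];print(p)
for z in (0.1,.11): print(z,proj(c,[[p[0],p[1],z]]))
a=cv2.resize(im[60:360,80:560],(800,500))[:, :];b=cv2.resize(sc[185:265,220:300],None,fx=2.4,fy=2.4)
a[:b.shape[0],:b.shape[1]]=b
cv2.imwrite("pics/w4.png",a)
E
```

```text
[0.69220627 0.23472741 0.22825799]
0.1 [[319.5763094  196.91932315]]
0.11 [[319.54001779 200.09948574]]
```

View pics/w4.png

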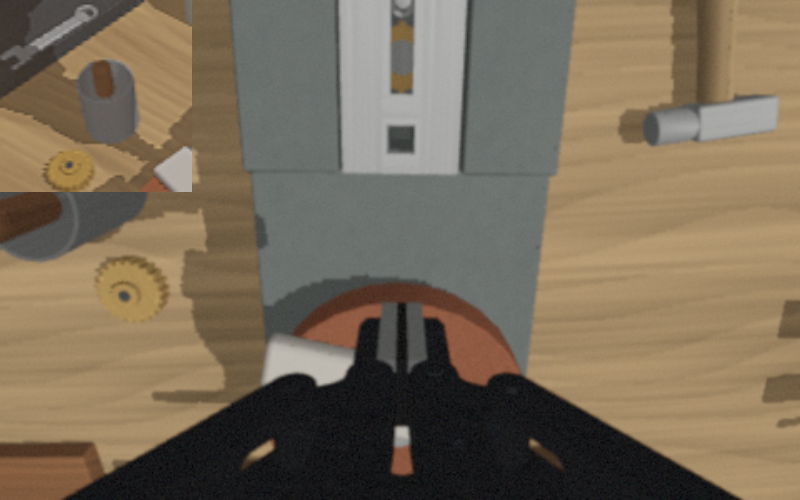

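The pin stands in the tin. The cover's rear edge is at crop (401,173), 33 mm ahead of the TCP as expected. I'll lower the closed fingers to the deck.

>>> send_rows:
  plan:
    - {"hand": -1,"slide": [-4,1,-25],"yaw": 0}
    - {"hand": -1,"slide": [-4,1,-50],"yaw": 0}
    - {"hand": -1,"slide": [-4,1,-75],"yaw": 0}
    - {"hand": -1,"slide": [-4,1,-95],"yaw": 0}
    - {"hand": -1,"slide": [-4,1,-105],"yaw": 0}
    - {"hand": -1,"slide": [-4,1,-110],"yaw": 0}
    - {"hand": -1,"slide": [-4,1,-111],"yaw": 0}
    - {"hand": -1,"slide": [-4,1,-111],"yaw": 0}
    - {"hand": -1,"slide": [-4,1,-111],"yaw": 0}
    - {"hand": -1,"slide": [-4,1,-111],"yaw": 0}

```text
t: 11.4
position: [0.6885, 0.2375, 0.1179]
orientation: [180.0, 0.1, 176.8]
wrist_force: [-0.4, -0.4, -0.3]
finger_gap: -0.0002
```

>>> send_rows:
  plan:
    - {"hand": -1,"slide": [-6,0,-1],"yaw": 0}
    - {"hand": -1,"slide": [-12,0.4,-1],"yaw": 0}
    - {"hand": -1,"slide": [-18,0.7,-1],"yaw": 0}
    - {"hand": -1,"slide": [-24,1,-1],"yaw": 0}
    - {"hand": -1,"slide": [-29,1.3,-1],"yaw": 0}
    - {"hand": -1,"slide": [-34,1.6,-1],"yaw": 0}
    - {"hand": -1,"slide": [-39,2,-1],"yaw": 0}
    - {"hand": -1,"slide": [-44,2.3,-1],"yaw": 0}
    - {"hand": -1,"slide": [-48,2.6,-1],"yaw": 0}
    - {"hand": -1,"slide": [-50,2.8,-1],"yaw": 0}

```text
t: 12.4
position: [0.6376, 0.2402, 0.116]
orientation: [180.0, 0.0, 176.8]
wrist_force: [1.3, -0.1, -0.1]
finger_gap: 0.0001
```

>>> send_rows:
  plan:
    - {"hand": -1,"slide": [-1,0,0],"yaw": 0}
    - {"hand": -1,"slide": [-2,0.1,0],"yaw": 0}
    - {"hand": -1,"slide": [-3,0.2,0],"yaw": 0}
    - {"hand": -1,"slide": [-4,0.2,0],"yaw": 0}
    - {"hand": -1,"slide": [-5,0.3,0],"yaw": 0}
    - {"hand": -1,"slide": [-6,0.3,0],"yaw": 0}
    - {"hand": -1,"slide": [-6.5,0.3,0],"yaw": 0}
    - {"hand": -1,"slide": [-7,0.3,0],"yaw": 0}
    - {"hand": -1,"slide": [-7,0.3,0],"yaw": 0}
    - {"hand": -1,"slide": [-7,0.3,0],"yaw": 0}

```text
t: 13.4
position: [0.6309, 0.2404, 0.1159]
orientation: [180.0, -0.0, 176.8]
wrist_force: [2.4, 0.4, 0.0]
finger_gap: -0.0003
```

Still sliding freely, so I'll keep going in small steps until it stops.

>>> send_rows:
  plan:
    - {"hand": -1,"slide": [-0.5,0,0],"yaw": 0}
    - {"hand": -1,"slide": [-1,0,0],"yaw": 0}
    - {"hand": -1,"slide": [-1.5,0,0],"yaw": 0}
    - {"hand": -1,"slide": [-2,0.1,0],"yaw": 0}
    - {"hand": -1,"slide": [-2.5,0.1,0],"yaw": 0}
    - {"hand": -1,"slide": [-3,0.1,0],"yaw": 0}
    - {"hand": -1,"slide": [-3.5,0.2,0],"yaw": 0}
    - {"hand": -1,"slide": [-4,0.2,0],"yaw": 0}
    - {"hand": -1,"slide": [-4,0.2,0],"yaw": 0}
    - {"hand": -1,"slide": [-4,0.2,0],"yaw": 0}

```text
t: 14.4
position: [0.6288, 0.2405, 0.1161]
orientation: [180.0, 0.2, 176.8]
wrist_force: [6.4, -0.7, -1.9]
finger_gap: -0.0
```

>>> send_rows:
  plan:
    - {"hand": -1,"slide": [-1,0,0],"yaw": 0}
    - {"hand": -1,"slide": [-2,0,0],"yaw": 0}
    - {"hand": -1,"slide": [-3,0,0],"yaw": 0}
    - {"hand": -1,"slide": [-3,0,0],"yaw": 0}
    - {"hand": -1,"slide": [-3,0,0],"yaw": 0}
    - {"hand": -1,"slide": [-3,0,0],"yaw": 0}
    - {"hand": -1,"slide": [0,0,0],"yaw": 0}
    - {"hand": -1,"slide": [3,0,0],"yaw": 0}
    - {"hand": -1,"slide": [5,0,0],"yaw": 0}
    - {"hand": -1,"slide": [5,0,0],"yaw": 0}

```text
t: 15.4
position: [0.6311, 0.2406, 0.1152]
orientation: [-180.0, -0.1, 176.8]
wrist_force: [0.0, 1.2, 0.2]
finger_gap: -0.0003
```

>>> send_rows:
  plan:
    - {"hand": -1,"slide": [0,0,30],"yaw": 0}
    - {"hand": -1,"slide": [0,0,65],"yaw": 0}
    - {"hand": 0,"slide": [-30,2,90],"yaw": 0}
    - {"hand": 1,"slide": [-65,4,90],"yaw": 0}
    - {"hand": 1,"slide": [-100,6,90],"yaw": 0}
    - {"hand": 1,"slide": [-135,8,90],"yaw": 0}
    - {"hand": 1,"slide": [-165,9,90],"yaw": 0}
    - {"hand": 1,"slide": [-174,9,90],"yaw": 0}
    - {"hand": 1,"slide": [-174,9,90],"yaw": 0}
    - {"hand": 1,"slide": [-174,9,90],"yaw": 0}

```text
t: 16.4
position: [0.459, 0.2498, 0.2061]
orientation: [180.0, 0.1, 176.8]
wrist_force: [0.2, 0.9, 1.0]
finger_gap: 0.0851
```

```bash
python3 - <<'E'
from h import *
c=get_calibration("wrist");im=snapshot("wrist");np.save("w5.npy",c,allow_pickle=True);sc=snapshot("scene")
p=manip.sense()["position"];print(p)
print(proj(c,[[p[0],p[1],.11]]))
a=cv2.resize(im[60:360,80:560],(800,500))
b=cv2.resize(sc[170:260,310:430],None,fx=2.2,fy=2.2)
a[:b.shape[0],:b.shape[1]]=b
cv2.imwrite("pics/w5.png",a)
E
```

```text
[0.45936256 0.24962324 0.2057594 ]
[[319.97041679 208.25540088]]
```

View pics/w5.png

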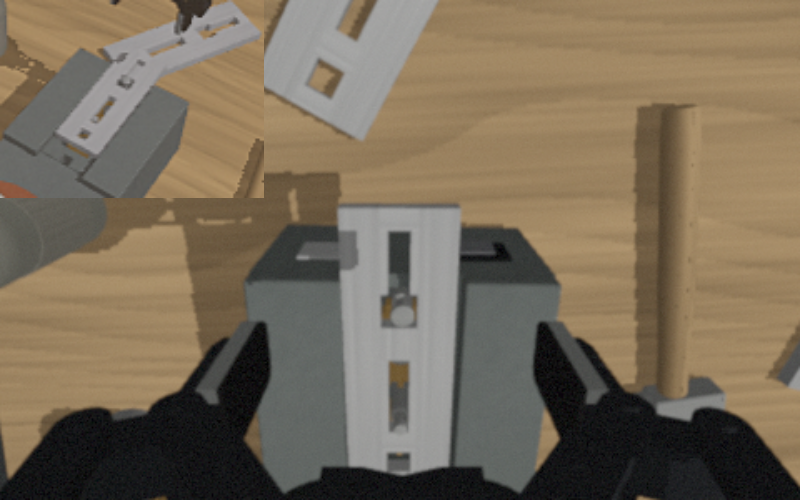

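The cover is at its stop: front edge at crop (400,206), 40 mm of it standing out, with the keyhole opening (382–417, 296–328) round the stud head at (400,313). Fingers are centred on it. I'll descend and grip.

>>> send_rows:
  plan:
    - {"hand": 1,"slide": [-4,0,-30],"yaw": 0}
    - {"hand": 1,"slide": [-4,0,-60],"yaw": 0}
    - {"hand": 1,"slide": [-4,0,-85],"yaw": 0}
    - {"hand": 1,"slide": [-4,0,-97],"yaw": 0}
    - {"hand": 1,"slide": [-4,0,-97],"yaw": 0}
    - {"hand": 1,"slide": [-4,0,-97],"yaw": 0}
    - {"hand": 0.6,"slide": [-4,0,-97],"yaw": 0}
    - {"hand": -1,"slide": [-4,0,-97],"yaw": 0}
    - {"hand": -1,"slide": [-4,0,-97],"yaw": 0}
    - {"hand": -1,"slide": [-4,0,-97],"yaw": 0}
  newtons: 100

```text
t: 17.5
position: [0.4551, 0.2499, 0.1111]
orientation: [179.9, 0.2, 176.8]
wrist_force: [-1.3, -1.8, 7.3]
finger_gap: 0.0586
```

```bash
python3 - <<'E'
from h import *
a=cv2.resize(snapshot("side")[110:230,250:410],(800,600),interpolation=cv2.INTER_CUBIC)
cv2.imwrite("pics/s6.png",a);print(manip.sense()["position"],manip.sense()["finger_gap"],manip.sense()["wrist_force"])
E
```

```text
[0.45510899 0.24988605 0.11107122] 0.05883828432645364 [-1.17099439 -1.63960992  8.08904529]
```

View pics/s6.png

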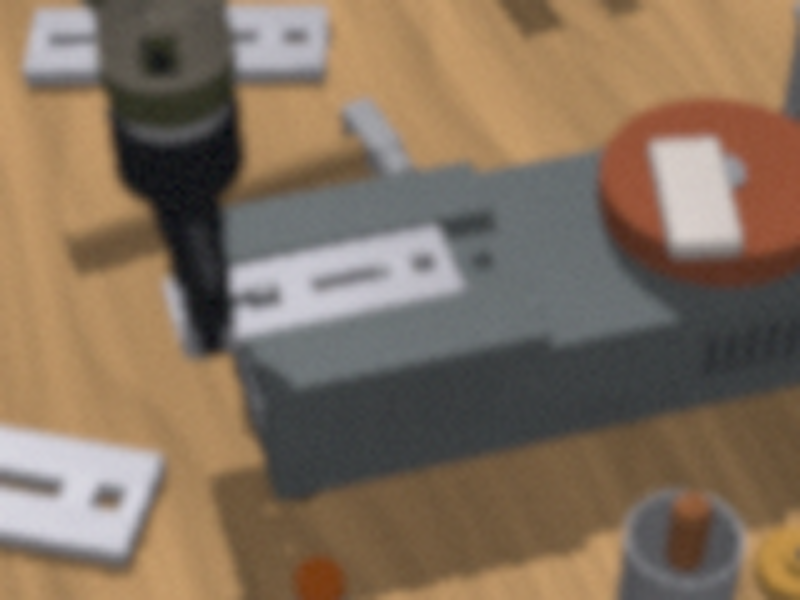

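The side view shows the fingers on the projecting end, with the tips about level with the cover's underside (205,350). The pin stands in the tin. Lifting slowly.

>>> send_rows:
  plan:
    - {"hand": -1,"slide": [0,0,1],"yaw": 0}
    - {"hand": -1,"slide": [0,0,3],"yaw": 0}
    - {"hand": -1,"slide": [0,0,6],"yaw": 0}
    - {"hand": -1,"slide": [0,0,10],"yaw": 0}
    - {"hand": -1,"slide": [0,0,15],"yaw": 0}
    - {"hand": -1,"slide": [0,0,20],"yaw": 0}
    - {"hand": -1,"slide": [0,0,25],"yaw": 0}
    - {"hand": -1,"slide": [0,0,30],"yaw": 0}
    - {"hand": -1,"slide": [0,0,30],"yaw": 0}
    - {"hand": -1,"slide": [0,0,30],"yaw": 0}

```text
t: 18.55
position: [0.4536, 0.2496, 0.1388]
orientation: [180.0, -0.0, 176.8]
wrist_force: [-0.2, -0.0, -2.1]
finger_gap: 0.0585
```

>>> send_rows:
  plan:
    - {"hand": -1,"slide": [0,0,25],"yaw": 0}
    - {"hand": -1,"slide": [0,0,55],"yaw": 0}
    - {"hand": -1,"slide": [0,0,85],"yaw": 0}
    - {"hand": -1,"slide": [2,-15,110],"yaw": 0}
    - {"hand": -1,"slide": [5,-40,120],"yaw": 0}
    - {"hand": -1,"slide": [9,-70,120],"yaw": 0}
    - {"hand": -1,"slide": [13,-105,120],"yaw": 0}
    - {"hand": -1,"slide": [17,-140,120],"yaw": 0}
    - {"hand": -1,"slide": [21,-175,120],"yaw": 0}
    - {"hand": -1,"slide": [25,-205,120],"yaw": 0}

```text
t: 19.55
position: [0.4785, 0.0431, 0.2585]
orientation: [-180.0, -0.0, 176.8]
wrist_force: [-0.4, -0.1, -2.2]
finger_gap: 0.0584
```

>>> send_rows:
  plan:
    - {"hand": -1,"slide": [4,-35,0],"yaw": -0.02}
    - {"hand": -1,"slide": [8,-70,0],"yaw": -0.04}
    - {"hand": -1,"slide": [12,-105,0],"yaw": -0.06}
    - {"hand": -1,"slide": [16,-140,0],"yaw": -0.09}
    - {"hand": -1,"slide": [20,-175,0],"yaw": -0.12}
    - {"hand": -1,"slide": [24,-210,0],"yaw": -0.15}
    - {"hand": -1,"slide": [28,-240,0],"yaw": -0.15}
    - {"hand": -1,"slide": [30,-258,0],"yaw": -0.15}
    - {"hand": -1,"slide": [31,-264,0],"yaw": -0.15}
    - {"hand": -1,"slide": [31,-264,0],"yaw": -0.15}

```text
t: 20.55
position: [0.5098, -0.2193, 0.2584]
orientation: [180.0, -0.1, 168.2]
wrist_force: [-0.6, 0.6, -2.8]
finger_gap: 0.0588
```

```bash
python3 - <<'E'
from h import *
c=get_calibration("wrist");im=snapshot("wrist");np.save("w7.npy",c,allow_pickle=True)
s=manip.sense();print(s["position"],s["orientation"],s["wrist_force"],s["finger_gap"])
side=snapshot("side")
a=np.zeros((600,640,3),np.uint8);a[:400]=im;b=side[150:350,260:460];a[400:,:200]=b;cv2.imwrite("pics/sd7.png",side)
a[400:,220:640]=cv2.resize(snapshot("scene")[110:270,130:430],(420,200))
cv2.imwrite("pics/w7.png",a)
E
```

```text
[ 0.50969535 -0.2185233   0.25856332] [ 1.79944748e+02 -5.65720009e-02  1.68227207e+02] [-0.09674877  0.79436844 -2.55282182] 0.058769953288472856
```

View pics/w7.png

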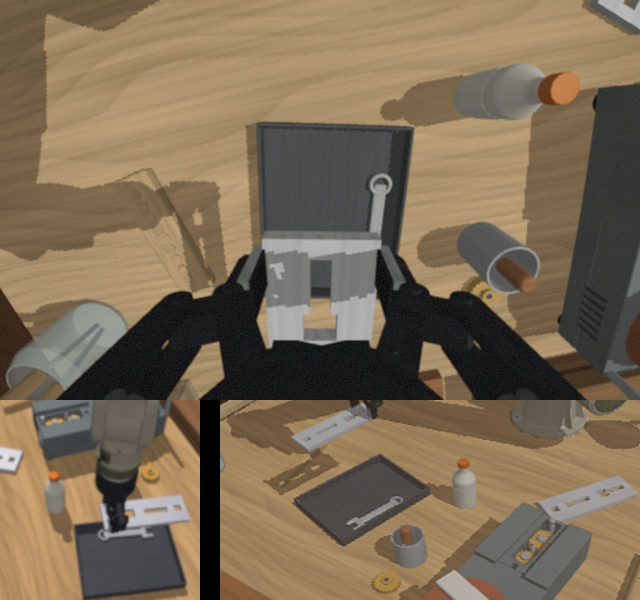

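The wrist view shows the tray's near corners at (258,123) and (413,127), its right wall running to about (398,250), and the spanner end at (380,184). The cover is held level, the machine is open, and the pin is in the tin.

```bash
python3 - <<'E'
from h import *
c=np.load("w7.npy",allow_pickle=True).item()
A=onz(c,(258,123),.03);B=onz(c,(413,127),.03);S=onz(c,(380,184),.01);C=onz(c,(398,250),.03)
print(A,B,C,np.linalg.norm(A-B)); y=(B-A)[:2];y/=np.linalg.norm(y);x=np.array([y[1],-y[0]])
print("yaw",np.degrees(np.arctan2(x[1],x[0])),"ctr",(A+B)[:2]/2+.13*x, "wall yaw",np.degrees(np.arctan2(*(C-B)[[1,0]])))
ctr=(A+B)[:2]/2+.13*x; d=S[:2]-ctr;print("spanner end local",d@x,d@y)
t=ctr-.028*y-.071*x;print("grip target",t)
p=manip.sense()["position"][:2];d=p-ctr;print("now local",d@x,d@y)
E
```

```text
[ 0.42956853 -0.28167037  0.03      ] [ 0.47398301 -0.09266308  0.03      ] [ 0.64170174 -0.13214322  0.03      ] 0.19415561037136736
yaw -13.223909507310525 ctr [ 0.57832863 -0.21690515] wall yaw -13.245995392935408
spanner end local -0.05012760652501477 0.06647388192137578
grip target [ 0.5028061  -0.22792093]
now local -0.06647758702522956 -0.016716400174755574
```

>>> send_rows:
  plan:
    - {"hand": -1,"slide": [-3,-5,-15],"yaw": -0.025}
    - {"hand": -1,"slide": [-6,-8,-40],"yaw": -0.025}
    - {"hand": -1,"slide": [-6,-8,-70],"yaw": -0.025}
    - {"hand": -1,"slide": [-6,-8,-100],"yaw": -0.025}
    - {"hand": -1,"slide": [-6,-8,-130],"yaw": -0.025}
    - {"hand": -1,"slide": [-6,-8,-160],"yaw": -0.025}
    - {"hand": -1,"slide": [-6,-8,-185],"yaw": -0.025}
    - {"hand": -1,"slide": [-6,-8,-205],"yaw": -0.025}
    - {"hand": -1,"slide": [-6,-8,-220],"yaw": -0.025}
    - {"hand": -1,"slide": [-6,-8,-230],"yaw": -0.025}

```text
t: 21.7
position: [0.5035, -0.2257, 0.0279]
orientation: [180.0, -0.1, 166.9]
wrist_force: [-0.6, 0.3, -2.6]
finger_gap: 0.0586
```

>>> send_rows:
  plan:
    - {"hand": -1,"slide": [0,0,-1],"yaw": 0}
    - {"hand": -1,"slide": [0,0,-2],"yaw": 0}
    - {"hand": -1,"slide": [0,0,-3],"yaw": 0}
    - {"hand": -1,"slide": [0,0,-4],"yaw": 0}
    - {"hand": -1,"slide": [0,0,-5],"yaw": 0}
    - {"hand": -1,"slide": [0,0,-6],"yaw": 0}
    - {"hand": -1,"slide": [0,0,-7],"yaw": 0}
    - {"hand": -1,"slide": [0,0,-8],"yaw": 0}
    - {"hand": -1,"slide": [0,0,-8],"yaw": 0}
    - {"hand": -1,"slide": [0,0,-8],"yaw": 0}

```text
t: 22.7
position: [0.5039, -0.2273, 0.0207]
orientation: [180.0, -0.0, 166.8]
wrist_force: [-0.1, 0.2, -2.1]
finger_gap: 0.059
```

>>> send_rows:
  plan:
    - {"hand": -1,"slide": [0,0,-0.5],"yaw": 0}
    - {"hand": -1,"slide": [0,0,-1],"yaw": 0}
    - {"hand": -1,"slide": [0,0,-1.5],"yaw": 0}
    - {"hand": -1,"slide": [0,0,-2],"yaw": 0}
    - {"hand": -1,"slide": [0,0,-2.5],"yaw": 0}
    - {"hand": -1,"slide": [0,0,-3],"yaw": 0}
    - {"hand": -1,"slide": [0,0,-3],"yaw": 0}
    - {"hand": -1,"slide": [0,0,-3],"yaw": 0}
    - {"hand": -1,"slide": [0,0,-3],"yaw": 0}
    - {"hand": -1,"slide": [0,0,-3],"yaw": 0}

```text
t: 23.7
position: [0.504, -0.2274, 0.0178]
orientation: [180.0, 0.0, 166.8]
wrist_force: [-0.2, 0.7, -1.6]
finger_gap: 0.059
```

>>> send_rows:
  plan:
    - {"hand": -1,"slide": [0,0,-0.5],"yaw": 0}
    - {"hand": -1,"slide": [0,0,-1],"yaw": 0}
    - {"hand": -1,"slide": [0,0,-1.5],"yaw": 0}
    - {"hand": -1,"slide": [0,0,-2],"yaw": 0}
    - {"hand": -1,"slide": [0,0,-2],"yaw": 0}
    - {"hand": -1,"slide": [0,0,-2],"yaw": 0}
    - {"hand": -1,"slide": [0,0,-2],"yaw": 0}
    - {"hand": -1,"slide": [0,0,-2],"yaw": 0}
    - {"hand": -1,"slide": [0,0,-2],"yaw": 0}
    - {"hand": -1,"slide": [0,0,-2],"yaw": 0}

```text
t: 24.7
position: [0.504, -0.2274, 0.0164]
orientation: [180.0, 0.0, 166.8]
wrist_force: [-2.4, 0.8, 6.2]
finger_gap: 0.0585
```

In contact with the floor. I'll release gradually and then lift.

>>> send_rows:
  plan:
    - {"hand": 0.5,"slide": [0,0,0],"yaw": 0}
    - {"hand": 0.7,"slide": [0,0,0],"yaw": 0}
    - {"hand": 0.9,"slide": [0,0,0],"yaw": 0}
    - {"hand": 1,"slide": [0,0,0],"yaw": 0}
    - {"hand": 1,"slide": [0,0,0],"yaw": 0}
    - {"hand": 1,"slide": [0,0,10],"yaw": 0}
    - {"hand": 1,"slide": [0,0,40],"yaw": 0}
    - {"hand": 1,"slide": [0,0,80],"yaw": 0}
    - {"hand": 1,"slide": [-15,0,120],"yaw": 0}
    - {"hand": 1,"slide": [-30,0,160],"yaw": 0}

```text
t: 25.7
position: [0.4737, -0.2273, 0.178]
orientation: [-180.0, 0.0, 166.8]
wrist_force: [0.4, 0.0, 0.4]
finger_gap: 0.0857
```

>>> send_rows:
  plan:
    - {"hand": 1,"slide": [-20,0,30],"yaw": 0}
    - {"hand": 1,"slide": [-40,0,60],"yaw": 0}
    - {"hand": 1,"slide": [-60,0,80],"yaw": 0}
    - {"hand": 1,"slide": [-60,0,80],"yaw": 0}
    - {"hand": 1,"slide": [-60,0,80],"yaw": 0}
    - {"hand": 1,"slide": [-60,0,80],"yaw": 0}
    - {"hand": 1,"slide": [-60,0,80],"yaw": 0}
    - {"hand": 1,"slide": [-60,0,80],"yaw": 0}
    - {"hand": 1,"slide": [-60,0,80],"yaw": 0}
    - {"hand": 1,"slide": [-60,0,80],"yaw": 0}

```text
t: 26.7
position: [0.414, -0.2273, 0.2553]
orientation: [180.0, -0.0, 166.8]
wrist_force: [-0.7, 0.3, -1.0]
finger_gap: 0.0853
```

```bash
python3 - <<'E'
from h import *
s=manip.sense();print(s["t"],s["position"],s["wrist_force"],s["finger_gap"])
cv2.imwrite("pics/f.png",np.vstack([cv2.resize(snapshot("scene")[120:340,150:450],(600,440))[:330],snapshot("wrist")[:270,20:620]]))
E
```

```text
26.7 [ 0.41404445 -0.22725823  0.25534318] [-0.67682775  0.27115284 -0.9549375 ] 0.08530100893895005
```

View pics/f.png

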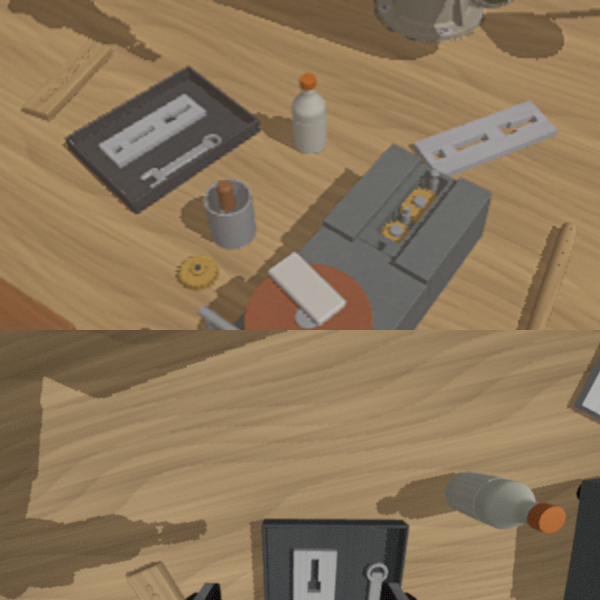

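The final picture shows the cover flat in the tray at (155,128) beside the untouched spanner. The pin stands in the tin at (228,195), and the other parts are where they were. Handing in.

```bash
python3 -c "
from bench import manip
print(manip.sign_off())"
```

```text
the job is handed in; nothing more can be done
None
```

The cover is off the gear housing and lying flat on the tray floor beside the spanner, and the lock pin is standing in the tin, leaning slightly. I did it in the order asked and handed it in at about 26.8 s of the 67 s allowed.

- **Pin:** I pulled it straight up and lowered it into the tin until it touched the floor (about 5 N), then released it.
- **Cover:** I pushed it from behind to its stop and lifted it straight off by the projecting end. I lowered it into the tray until it touched (about 6 N), then released it.
- **Last checks:** The final scene and wrist pictures showed both parts in place. The spanner, glue bottle, spare gear and slip stone looked undisturbed. The mallet was only partly in frame. The gripper was open and clear of everything.
- **Disagreements:**
  - The cameras differed by 4 mm or so on the machine and up to about 15 mm on the tray, so I placed each part from a close wrist view.
  - The finger opening read 58.6 mm on the 62 mm cover, probably because the pads were compressed. The cover still held level without slipping.

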